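Pull the stray beater out of the hand mixer

ROBOT

A 6-joint arm with a two-finger parallel gripper is mounted at the origin on the work surface. World frame = base frame: x ahead of the robot, y to its left, z up, the work surface at z = 0. Lengths are in mm, angles in rad, forces in N, time in s.
With the tool pointing down it reaches from about 400 to 925 mm from the base axis. Payload 3.4 kg.
Tool frame: the origin (TCP) lies between the finger pads, 19 mm behind the fingertips; this is the grasp point; z points along the fingers, y is the line along which they close (so a half turn about z gives the same grasp; the last joint's range is limited). The gripper opens to 85 mm and grips with 20 to 120 N. Pads are 22 mm wide; open, the fingers measure 114 mm over their backs; the gripper's body (76 mm by 85 mm) begins 54 mm behind the grasp point. The pads swing forward as they close: fully open they stand 13 mm farther back than shut.
Start: joints at [1.121, 0.307, 1.506, -0, 1.328, -0.073], TCP at [211.593, 534.659, 250.005] pointing down, gripper open.
Joint ranges: [-3.12, 3.12], [-1.05, 2.28], [0.14, 2.33], [-1.42, 4.57], [0.1, 2.73], [-2.68, 2.68]. Speed limits (rad/s): [2.57, 2.57, 3.14, 3.14, 3.14, 3.14].

INTERFACE

Orientations are given as a rotation vector (axis times angle).
In Python, from cell import manip gives the robot as it stands.
- The arm moves only by the shell command python3 shift.py 'ROWS' [OPENING] [FORCE]. ROWS is one flat JSON list of numbers that holds 1 to 10 rows one after another, with no inner brackets; each row has 6 numbers: dx, dy, dz in units of 50 mm, then a rotation vector rx, ry, rz in rad; each row is the pose to reach, as a shift and turn from the pose commanded when the command began, along the tool's axes at that moment; what a row does not reach only later rows make up. A row lasts 1/12 s, in which the tool goes at most 41.7 mm and 0.125 rad, less where a joint would pass 70% of its speed; a pose out of reach is approached as far as the arm can. OPENING is the opening from 0.0 (shut) to 1.0 (fully open), set as the command begins (- or left out keeps the last). The fingers move at their own pace and stop on an object; FORCE is the grip in N (left out, the last holds). Time passes only in rows, so rows that do not move let the fingers close. It prints the time, the measured TCP pose, the force, the opening and the grip force at its end. Input that does not fit is refused with a message, and nothing moves.
- manip.state(): the state, without advancing time (a new reading comes with each control period).
- manip.camera(name): name is "scene" or "top" or "wrist"; returns the picture (420x560x3 uint8, red, green, blue); there is no depth.
- manip.camera_model(name): a dict with "intrinsics" (3x3 intrinsics, pixels), "k1" (the pictures are not rectified: a ray, as slopes to the right and down, at radius r is drawn at 1 + k1 r^2 times it, then the intrinsics apply), "extrinsics" (4x4, takes a point from world to camera coordinates); the wrist camera has in their place "hand_eye" (4x4, takes a point from camera to tool coordinates, whose origin is the TCP and whose axes are the flange's). Camera axes: x right, y down, z forward; pixel columns grow to the right and rows downward; lengths in mm; the calibration is good to about 2 mm. A picture is of the moment at which its call begins: read the wrist's pose just before it. camera_model takes no time and is no camera call.
- manip.hand_in(): hands the job in; it is judged then, once.
The state is a dict: "clock": time; "joints": joint angles; "dq": joint speeds; "joint_torque": joint torques, N m; "ee_pos": TCP position; "tool_rot": TCP orientation; "ft_force": force on the tool from outside, world axes, zero at the start; "ft_torque": the same for the moment, N m; "gripper_width": opening from 0.0 (shut) to 1.0 (fully open); "grip_force": force on a finger pad.
Only numpy, scipy, OpenCV 4.12 (cv2) and the standard library are available. Lean on these libraries where they do the work, as an engineer would, in place of code of your own. Each camera call takes 0.05 s, during which the arm holds its last target. There are 200 camera calls.

TASK

The hand mixer was fitted with one beater and one dough hook by mistake. Take hold of the beater (the cage of four flat blades), pull it gently along its own slanting line while turning it little by little anticlockwise (seen from its free end) until you feel its hidden pin find its slot, then draw it out of its snap-in socket without forcing it or disturbing the dough hook. Stand it shank down in the white utensil crock, lowered in rather than dropped, and leave the crock and everything else where they are.

Things in the scene. Friction and masses are not known exactly. Their poses are not given: they have to be found in the camera images.
- mixer: White hand mixer fixed upside down in a grey stand, flat socket face up. Origin on the table, 110 mm below the point midway between the two socket mouths; z up. The sockets' axis leans 35 deg towards the mixer's -x: [-0.574, 0, 0.819] in its frame; sockets at y = +29 and -29 mm. Housing 110 mm wide, 95 mm down (-x) and 165 mm up (+x) the slope from the mouths.
- mixer_mouths (a point): Midway between the socket mouths, on the mixer's face. In each socket a fixed ring, hidden under the collar, lets the shank's cross-pin out only through a slot, at an unknown turn 11 to 43 deg anticlockwise (seen from the beater's tip) of the starting one, plus or minus some 4. Elsewhere the pin stops it after about 1 mm. In line, sprung balls still hold until a pull of some 12 to 20 N.
- beater: Steel beater, 178 mm long, 70 to 120 g, in either socket. Origin at the foot of its shank, z along its axis to the far tip, x up the mixer's slope, y as the mixer's. Round 9 mm shank to z = 38 mm (21 mm cross-pin along x at 28), 28 mm collar to 42, 8 mm stem to 82, then a cage of four blades at +x, -x, +y, -y, parallel from 99 to 160 mm and 42 mm across outside there, 16 mm end cap.
- beater_grip (a point): On the beater's axis, 142 mm from its foot, amid the straight blades (10 mm wide, 2.5 mm thick, polished: a 20 N grip may slip, 60 N holds). Put the TCP here, fingers along the axis, on the +x and -x blades: the hook stands 58 mm away along y, so the other blades leave no room and a turn beyond 50 deg would touch it.
- beater_tip (a point): Centre of the far end of the beater, on its axis, 178 mm from its foot. Pull no harder than about 25 N: over 50 N between beater and mixer is forcing it. The balls let go within the first 5 mm; the shank is clear of the socket after 38 mm, and its play inside is under 1 mm.
- hook: Bare steel dough hook, a single coiled round bar 31 mm across on the same shank and collar, 146 mm long, snapped into the other socket. Origin at the foot of its shank, z along its axis. It must stay home.
- crock: Empty white round ceramic utensil crock, loose, 0.5 kg, 105 mm high, 82 mm outside and 73 mm inside at the rim, inner floor 6 mm above its underside. Origin at the centre of its underside, z up.
- bowl: Bystander: blue plastic bowl, 170 mm across, 75 mm high. Origin at the centre of its underside.
- tub: Bystander: white round tub with a green lid, 90 mm across, 100 mm high. Origin at the centre of its underside.
- spoon: Bystander: wooden spoon lying on the work surface, its length along its x axis.

How it is judged (in metres and radians):
On the way:
1. the beater is drawn out of its socket, clear of the mixer, with the dough hook still home (distance of beater from where it was at the start of the episode above 0.045 m and contact force between beater and mixer below 0.3 N and contact force between beater and the fingers above 2 N and distance of hook from where it was at the start of the episode below 0.005 m), for 0.1 s.
At the end, for the whole second after the job is handed in: Beater released and at rest in the crock, cage up, its foot inside the wall and less than 30 mm above the crock's underside, leaning under 34 degrees; crock upright, moved under 50 mm; dough hook home (moved under 5 mm); bowl, tub and spoon moved under 30 mm (z of beater in the frame of crock between 0 and 0.03 m and horizontal distance between beater and crock below 0.038 m and angle between beater's own z axis and vertical below 0.6 rad and linear speed of beater below 0.02 m/s and angular speed of beater below 0.2 rad/s and contact force between the fingers and beater below 0.1 N and angle between crock's own z axis and vertical below 0.08 rad and distance of crock from where it was at the start of the episode below 0.05 m and distance of hook from where it was at the start of the episode below 0.005 m and distance of each of bowl, tub, spoon from where it was at the start of the episode below 0.03 m); the robot touches nothing.
It fails at once if the beater is wrenched or rammed in its socket: more than 50 N between beater and mixer (contact force between beater and mixer above 50 N).
It fails at once if the dough hook is pulled or pushed more than 8 mm (distance of hook from where it was at the start of the episode above 0.008 m).
It fails at once if the beater is dropped: not held by the fingers and moving faster than 0.9 m/s (linear speed of beater above 0.9 m/s and contact force between the fingers and beater below 0.1 N).
It fails at once if the crock is tipped over (angle between crock's own z axis and vertical above 0.4 rad).
It fails at once if bowl, tub or spoon is pushed more than 50 mm (distance of any of bowl, tub, spoon from where it was at the start of the episode above 0.05 m).
It also fails if it takes over 48 s, if anything falls off the work surface, if the arm or the gripper's body presses on something with over 40 N, if the wrist force passes 120 N, or if a joint passes its speed limit or range.

## Working session

There is one attempt and no reset: what is moved stays moved. The work goes in short steps, Python scripts to look and compute and a shell command to move; the robot and the scene stay as the last step left them, time stands still between calls to the robot, and variables do not carry over. Pictures are saved under pics/ and viewed, at most 10 in all, crops included, and the job is handed in when it is done.

```bash
ls; mkdir -p pics; python3 - <<'E'
from cell import manip
import cv2,json
print(manip.state())
for n in ["scene","top","wrist"]:
    m=manip.camera_model(n); print(n,m)
    if n!="wrist": cv2.imwrite(f"pics/{n}0.png",manip.camera(n)[:,:,::-1])
E
```

```text
cell.py
pics
shift.py
{'clock': 0.0, 'joints': array([ 1.12048791e+00,  3.07569842e-01,  1.50765713e+00, -4.93860577e-06,
        1.32841020e+00, -7.35081559e-02]), 'dq': array([ 0.00117261,  0.00108987, -0.00075104,  0.00151563, -0.0002317 ,
        0.00063737]), 'joint_torque': array([ 1.81072683e-03, -4.57558894e+01, -2.51923084e+01, -4.38098266e-05,
        1.32750120e-02, -3.38346831e-05]), 'ee_pos': array([211.31249359, 534.05925708, 249.08894946]), 'tool_rot': array([-0.58828087, -3.08548596,  0.00310343]), 'ft_force': array([ 0.54000381, -0.27428454,  0.1202202 ]), 'ft_torque': array([-0.038192  ,  0.02894091,  0.04625097]), 'grip_force': 0.0, 'gripper_width': 0.9997023346079178}
scene {'intrinsics': array([[387.07192623,   0.        , 277.76124822],
       [  0.        , 387.07192623, 210.51831357],
       [  0.        ,   0.        ,   1.        ]]), 'k1': -0.03772261449929908, 'extrinsics': array([[-8.19665473e-01,  5.72724347e-01, -1.16332994e-02,
         4.52322541e+02],
       [ 4.30121659e-01,  6.01910237e-01, -6.72829418e-01,
        -1.72392933e+02],
       [-3.7834
[... 573 characters left out ...]
710570e-02, -9.95655336e-01,
         1.34298107e+03],
       [ 0.00000000e+00,  0.00000000e+00,  0.00000000e+00,
         1.00000000e+00]])}
wrist {'intrinsics': array([[315.14825209,   0.        , 277.09446925],
       [  0.        , 315.14825209, 209.64200081],
       [  0.        ,   0.        ,   1.        ]]), 'k1': -0.029925305810173067, 'hand_eye': array([[-8.95175227e-05, -9.60134542e-01, -2.79538285e-01,
         7.02477414e+01],
       [ 9.99999976e-01, -1.41308470e-04,  1.65120933e-04,
         7.80456023e-01],
       [-1.98039439e-04, -2.79538263e-01,  9.60134532e-01,
        -1.23410069e+02],
       [ 0.00000000e+00,  0.00000000e+00,  0.00000000e+00,
         1.00000000e+00]])}
```

View pics/scene0.png

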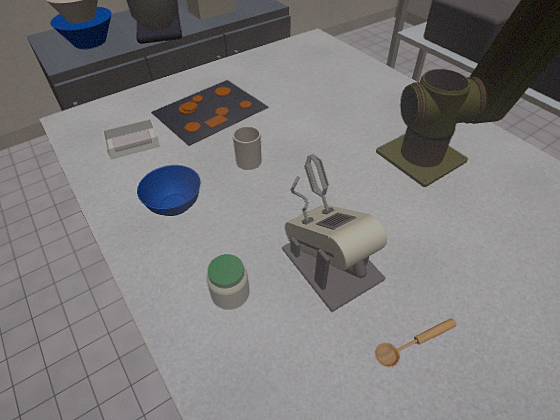

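View pics/top0.png

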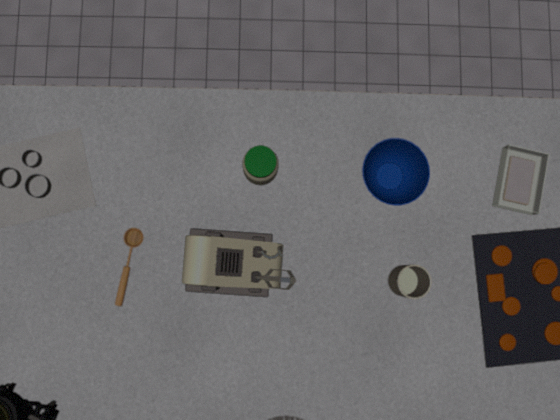

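The top view shows the mixer around (230,262), leaning to image right (world −y). The beater is in the lower socket with its cage near (280,279), and the crock is at (409,281). I'll enlarge crops to pick precise points.

```bash
python3 - <<'E'
import cv2,numpy as np
a=cv2.imread('pics/top0.png')[225:301,176:301]; b=cv2.imread('pics/scene0.png')[145:275,270:395]
a=cv2.resize(a,None,fx=6,fy=6,interpolation=cv2.INTER_CUBIC); b=cv2.resize(b[:95],None,fx=6,fy=6,interpolation=cv2.INTER_CUBIC)
print(a.shape,b.shape)
for im,(x0,y0) in((a,(176,225)),(b,(270,145))):
    for i in range(0,130,10):
        cv2.putText(im,str(x0+i),(i*6,10),0,.35,(0,0,255)); cv2.line(im,(i*6,12),(i*6,18),(0,0,255))
        cv2.putText(im,str(y0+i),(0,i*6+4),0,.35,(0,0,255)); cv2.line(im,(25,i*6),(31,i*6),(0,0,255))
cv2.imwrite('pics/ca.png',a); cv2.imwrite('pics/cb.png',b)
E
```

```text
(456, 750, 3) (570, 750, 3)
```

View pics/ca.png

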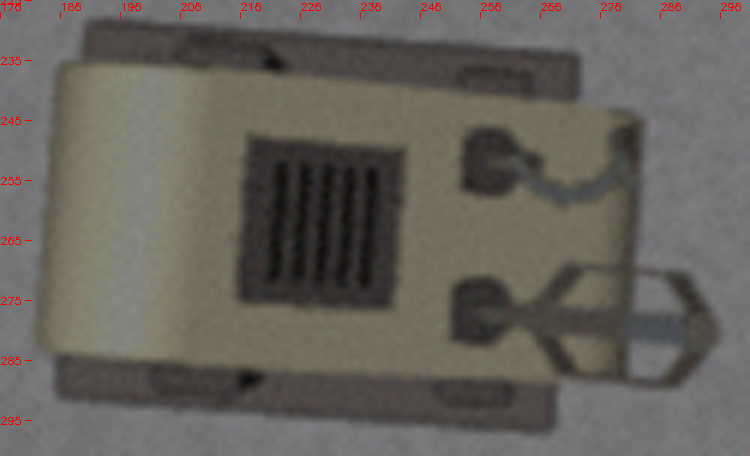

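View pics/cb.png

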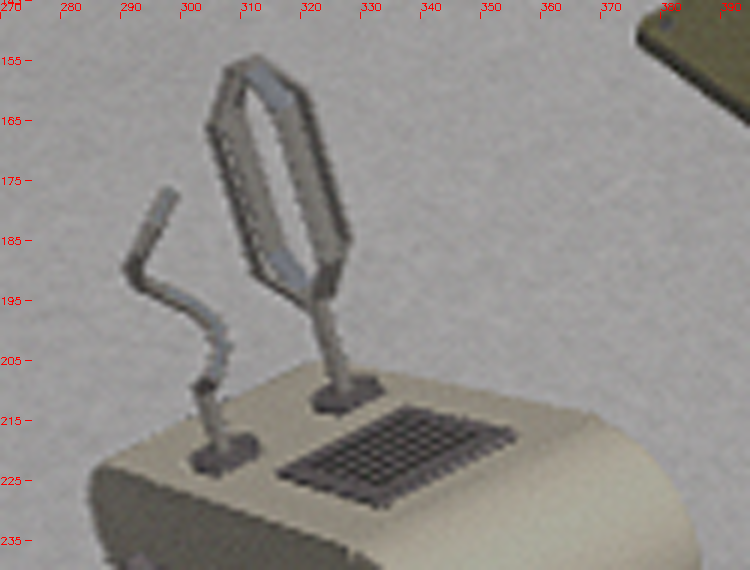

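Top: beater tip ≈(294.2,280.4), bosses ≈(256.8,276.8) beater and (257.7,251.7) hook. Scene: tip ≈(311.3,155.5), bosses ≈(327.8,210.7) and (307.5,220.7). The crock rim still has to be measured.

```bash
cat > h.py <<'E'
import numpy as np, cv2
from cell import manip
from scipy.spatial.transform import Rotation as R
def ray(n,uv,T=None):
    m=manip.camera_model(n);K=m['intrinsics']
    p=cv2.undistortPoints(np.array([[uv]],float),K,np.array([m['k1'],0,0,0.]))[0,0]
    if n!='wrist':
        E=m['extrinsics'];return -E[:3,:3].T@E[:3,3], (lambda d:d/np.linalg.norm(d))(E[:3,:3].T@[p[0],p[1],1])
    H=T@m['hand_eye'];d=H[:3,:3]@[p[0],p[1],1];return H[:3,3],d/np.linalg.norm(d)
def tri(rs):
    A=sum(np.eye(3)-np.outer(d,d) for o,d in rs);b=sum((np.eye(3)-np.outer(d,d))@o for o,d in rs)
    x=np.linalg.solve(A,b);return x,[round(np.linalg.norm((np.eye(3)-np.outer(d,d))@(x-o)),1) for o,d in rs]
def plane(r,z): o,d=r;return o+d*(z-o[2])/d[2]
def proj(n,X,T=None):
    m=manip.camera_model(n)
    E=m['extrinsics'] if n!='wrist' else np.linalg.inv(T@m['hand_eye'])
    return cv2.projectPoints(np.array([X],float),cv2.Rodrigues(E[:3,:3])[0],E[:3,3],m['intrinsics'],np.array([m['k1'],0,0,0.]))[0][0,0]
def tool(s=None):
    s=s or manip.state();T=np.eye(4);T[:3,:3]=R.from_rotvec(s['tool_rot']).as_matrix();T[:3,3]=s['ee_pos'];return T
E
python3 - <<'E'
from h import *
np.set_printoptions(precision=1,suppress=True)
P={}
for k,a,b in [('tip',(294.2,280.4),(311.3,155.5)),('bm',(256.8,276.8),(327.8,210.7)),('hm',(257.7,251.7),(307.5,220.7))]:
    P[k],e=tri([ray('top',a),ray('scene',b)]);print(k,P[k],e)
d=P['tip']-P['bm'];print(np.linalg.norm(d),np.round(d/np.linalg.norm(d),3),np.linalg.norm(P['bm']-P['hm']))
for a,b in [((190,228),(272,234)),((186,291),(268,296.5))]:
    for z in(5,):
        v=plane(ray('top',a),z)-plane(ray('top',b),z);print('stand yaw',np.degrees(np.arctan2(v[1],v[0])),v,plane(ray('top',a),z))
im=cv2.imread('pics/top0.png')
print('crock'); 
c=im[255:310,380:440];s=im[120:175,225:280,:]
c2=cv2.imread('pics/scene0.png')[115:180,220:275]
o=[cv2.resize(x,(330*1,330),interpolation=cv2.INTER_CUBIC) for x in (c,c2)]
cv2.imwrite('pics/crock.png',np.hstack(o))
E
```

```text
tip [457.1  -1.3 221.3] [np.float64(2.1), np.float64(2.1)]
bm [461.9  78.5 108.9] [np.float64(1.3), np.float64(1.3)]
hm [520.9  77.  110.7] [np.float64(0.6), np.float64(0.6)]
138.03780492075558 [-0.  -0.6  0.8] 59.034213430814006
stand yaw 86.82433510574441 [ 11.6 208.3   0. ] [581.1 249.9   5. ]
stand yaw 87.10175662632722 [ 10.4 206.3   0. ] [422.2 255.4   5. ]
crock
```

View pics/crock.png

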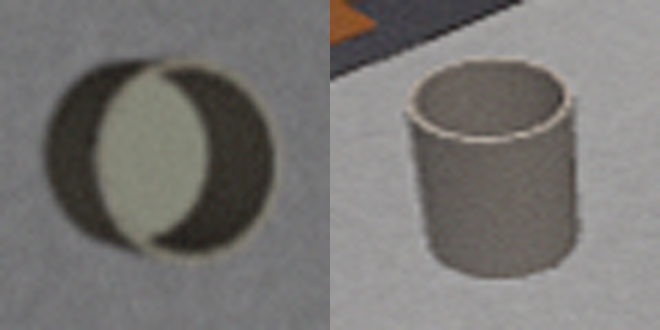

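```bash
cat >> h.py <<'E'
yaw=np.radians(87.2); ex=np.array([np.cos(yaw),np.sin(yaw),0]); ey=np.array([-np.sin(yaw),np.cos(yaw),0]); ez=np.array([0,0,1.])
ax=-0.5736*ex+0.8192*ez; bx=0.8192*ex+0.5736*ez
mid=np.array([491.4,77.7,110.]); mouth=mid+29*ey
def grasp(along=104,sgn=1,turn=0):
    z=-ax;y=sgn*bx;x=np.cross(y,z);T=np.eye(4);T[:3,:3]=np.c_[x,y,z]@R.from_rotvec([0,0,-turn]).as_matrix();T[:3,3]=mouth+along*ax;return T
def down(p,yw):
    T=np.eye(4);T[:3,:3]=R.from_euler('z',yw).as_matrix()@np.diag([1,-1,-1.]);T[:3,3]=p;return T
def delta(T,T0=None):
    D=np.linalg.inv(tool() if T0 is None else T0)@T
    return np.round(D[:3,3],1),np.round(R.from_matrix(D[:3,:3]).as_rotvec(),3)
E
python3 - <<'E'
from h import *
np.set_printoptions(precision=2,suppress=True)
print(tool())
for s in(1,-1):
  for a in (104,200): T=grasp(a,s);print(s,a,T[:3,:4],delta(T))
print('crock',plane(ray('top',(413.6,281)),105),plane(ray('scene',(246.7,134.4)),105),tri([ray('top',(413.6,281)),ray('scene',(246.7,134.4))]))
E
```

```text
[[ -0.93   0.37  -0.   211.34]
 [  0.37   0.93  -0.   534.11]
 [  0.    -0.    -1.   249.2 ]
 [  0.     0.     0.     1.  ]]
1 104 [[ -1.     0.04   0.03 459.52]
 [  0.05   0.82   0.57  19.53]
 [  0.     0.57  -0.82 195.2 ]] (array([-420.1, -387.1,   54.6]), array([-0.61,  0.1 , -0.32]))
1 200 [[ -1.     0.04   0.03 456.83]
 [  0.05   0.82   0.57 -35.47]
 [  0.     0.57  -0.82 273.84]] (array([-437.9, -439.3,  -23.9]), array([-0.61,  0.1 , -0.32]))
-1 104 [[  1.    -0.04   0.03 459.52]
 [ -0.05  -0.82   0.57  19.53]
 [ -0.    -0.57  -0.82 195.2 ]] (array([-420.1, -387.1,   54.6]), array([0.14, 0.85, 2.69]))
-1 200 [[  1.    -0.04   0.03 456.83]
 [ -0.05  -0.82   0.57 -35.47]
 [ -0.    -0.57  -0.82 273.84]] (array([-437.9, -439.3,  -23.9]), array([0.14, 0.85, 2.69]))
crock [ 458.07 -293.01  105.  ] [ 456.92 -292.13  105.  ] (array([ 457.49, -292.55,  105.08]), [np.float64(0.7), np.float64(0.7)])
```

The rows are not in the units I measure in: shifts go in units of 50 mm. I convert before sending: -100 mm is -2, -80 mm is -1.6.

```bash
python3 shift.py '[0,0,-0.8,0,0,0,0,0,-1.6,0,0,0,0,0,-2,0,0,-0.1,0,0,-2,0,0,-0.2,0,0,-2,0,0,-0.3]'; python3 -c "
from h import *
print(delta(grasp(260)))"
```

```text
clock: 0.52
ee_pos: [211.9, 535.4, 352.0]
tool_rot: [0.113, 3.138, 0.006]
ft_force: [-0.5, 0.1, -0.7]
gripper_width: 1.0
grip_force: 0.0
(array([-286. , -586.3,   27.3]), array([-0.607,  0.008, -0.022]))
```

```bash
python3 shift.py '[-5.72,-11.72,0.54,-0.607,0.008,-0.022,-5.72,-11.72,0.54,-0.607,0.008,-0.022,-5.72,-11.72,0.54,-0.607,0.008,-0.022,-5.72,-11.72,0.54,-0.607,0.008,-0.022,-5.72,-11.72,0.54,-0.607,0.008,-0.022,-5.72,-11.72,0.54,-0.607,0.008,-0.022,-5.72,-11.72,0.54,-0.607,0.008,-0.022,-5.72,-11.72,0.54,-0.607,0.008,-0.022,-5.72,-11.72,0.54,-0.607,0.008,-0.022,-5.72,-11.72,0.54,-0.607,0.008,-0.022]'; python3 -c "
from h import *
print(delta(grasp(260)),manip.state()['joints'])"
```

```text
clock: 1.35
ee_pos: [349.0, 183.6, 333.2]
tool_rot: [0.082, 2.982, 0.935]
ft_force: [1.4, 1.1, -0.2]
gripper_width: 0.999
grip_force: 0.0
(array([-119.9, -208.8, -132.8]), array([-0.003,  0.003, -0.005])) [-0.17594924 -0.0576543   1.89466361  0.61005539  1.42125995 -1.82166591]
```

Joint 6 (−1.82) would come close to its limit during the anticlockwise turn, so I'll use the flipped grasp, half a turn in +z.

```bash
python3 shift.py '[-2.4,-4.18,-2.66,0,0,1.2,-2.4,-4.18,-2.66,0,0,1.2,-2.4,-4.18,-2.66,0,0,1.2,-2.4,-4.18,-2.66,0,0,1.2,-2.4,-4.18,-2.66,0,0,1.2,-2.4,-4.18,-2.66,0,0,1.2,-2.4,-4.18,-2.66,0,0,1.2,-2.4,-4.18,-2.66,0,0,1.2,-2.4,-4.18,-2.66,0,0,1.2,-2.4,-4.18,-2.66,0,0,1.2]'; python3 -c "
from h import *
print(delta(grasp(260,-1)),manip.state()['joints'])"
```

```text
clock: 2.18
ee_pos: [456.0, -68.8, 322.4]
tool_rot: [-1.605, -2.197, -0.714]
ft_force: [0.4, -0.1, -0.2]
gripper_width: 0.998
grip_force: 0.0
(array([-0.3, -0.9, -1.2]), array([0.003, 0.002, 1.929])) [-0.6254373   0.22405131  1.60185881  0.50238911  1.66379344 -0.9766432 ]
```

```bash
python3 shift.py '[0,0,0,0,0,1.929,0,0,0,0,0,1.929,0,0,0,0,0,1.929,0,0,0,0,0,1.929,0,0,0,0,0,1.929,0,0,0,0,0,1.929,0,0,0,0,0,1.929,0,0,0,0,0,1.929,0,0,0,0,0,1.929,0,0,0,0,0,1.929]' >/dev/null
python3 shift.py '[0,0,0,0,0,0.7,0,0,0,0,0,0.7,0,0,0,0,0,0.7,0,0,0,0,0,0.7,0,0,0,0,0,0.7,0,0,0,0,0,0.7,0,0,0,0,0,0.7,0,0,0,0,0,0.7]'
python3 - <<'E'
from h import *
print(delta(grasp(260,-1)),manip.state()['joints'])
T=tool(); im=manip.camera('wrist')[:,:,::-1].copy(); cv2.imwrite('pics/w0.png',im)
np.save('Tw0.npy',T)
for n,a,c in [('mouth',0,(0,0,255)),('tip',140,(0,255,0)),('grip',104,(255,0,0))]:
    p=proj('wrist',mouth+a*ax,T);print(n,p);cv2.circle(im,tuple(int(round(v)) for v in p),3,c,1)
p=proj('wrist',mid-29*ey+0*ax,T);print('hook',p);cv2.circle(im,tuple(int(round(v)) for v in p),3,(0,255,255),1)
cv2.imwrite('pics/w0a.png',im)
E
```

```text
clock: 3.68
ee_pos: [455.7, -67.8, 322.9]
tool_rot: [-2.533, 0.077, -0.017]
ft_force: [-0.4, -0.3, -0.5]
gripper_width: 0.999
grip_force: 0.0
(array([-0.4,  1.6, -1.3]), array([ 0.004, -0.001, -0.011])) [-0.62400547  0.22243194  1.60246795  0.50248618  1.66373773  0.96522845]
mouth [277.7289124  179.83481466]
tip [278.74428687 212.16439828]
grip [278.39225072 200.95197256]
hook [277.2429699  131.31816857]
```

View pics/w0a.png

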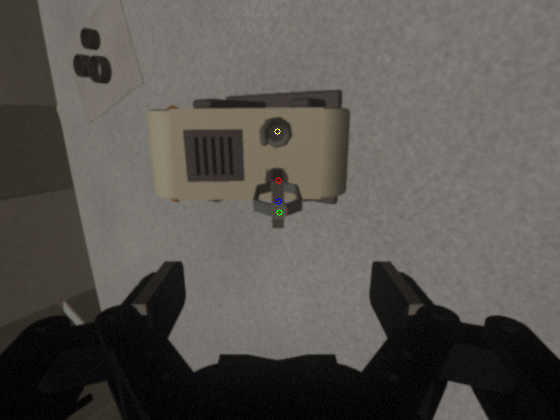

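Wrist view: the projected mouth (278,180), tip (279,212) and hook mouth (277,131) fall on the beater and hook, and the ±x blades at u≈255 and 301 are symmetric about 278. I'll zoom in to check the other direction.

```bash
python3 - <<'E'
from h import *
im=cv2.imread('pics/w0.png')[110:235,215:340]
im=cv2.resize(im,None,fx=4.8,fy=4.8,interpolation=cv2.INTER_CUBIC);im=cv2.convertScaleAbs(im,alpha=1.5)
for i in range(0,125,10):
    cv2.putText(im,str(215+i),(int(i*4.8),10),0,.35,(0,0,255));cv2.putText(im,str(110+i),(0,int(i*4.8)+4),0,.35,(0,0,255))
cv2.imwrite('pics/w0z.png',im)
T=np.load('Tw0.npy')
for a in(4,44,61,122,140):
  for k in ([0] if a in(4,44,140) else [0,21,-21]):
    print(a,k,'y-blade',proj('wrist',mouth+a*ax+k*ey,T),'x-blade',proj('wrist',mouth+a*ax+k*bx,T))
E
```

```text
4 0 y-blade [277.74802089 180.44293888] x-blade [277.74802089 180.44293888]
44 0 y-blade [277.96257416 187.27182359] x-blade [277.96257416 187.27182359]
61 0 y-blade [278.06898627 190.65927231] x-blade [278.06898627 190.65927231]
61 21 y-blade [278.25850147 210.02839922] x-blade [257.91080564 190.88360314]
61 -21 y-blade [277.87251885 170.60789317] x-blade [298.22416453 190.43962284]
122 0 y-blade [278.55698508 206.19832449] x-blade [278.55698508 206.19832449]
122 21 y-blade [278.77626465 229.36443063] x-blade [254.01318401 206.47053471]
122 -21 y-blade [278.32759586 182.01868106] x-blade [303.09592903 205.92741262]
140 0 y-blade [278.74428687 212.16439828] x-blade [278.74428687 212.16439828]
```

View pics/w0z.png

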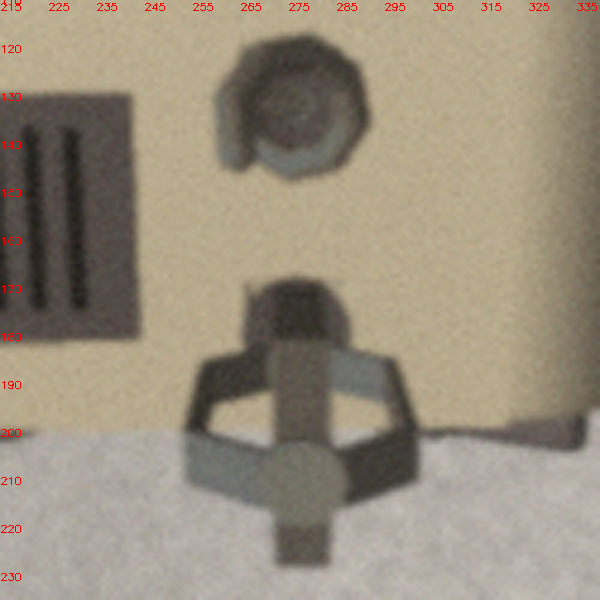

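Cap centre is ≈(278.1,210.8), −1.4 px from prediction, and the collar ≈(276.9,178.9). That's a 1 mm correction, so I can approach.

```bash
cat >> h.py <<'E'
mouth=mouth-1.2*ey+0.6*bx
E
python3 -c "
from h import *
print(delta(grasp(160,-1)),delta(grasp(103,-1)))"
```

```text
(array([ 0.6,  0.7, 98.8]), array([ 0.004, -0.002, -0.011])) (array([  0.5,   0.5, 155.8]), array([ 0.004, -0.002, -0.011]))
```

Converted, 156 mm is 3.12, 148 mm is 2.96.

```bash
python3 shift.py '[0.012,0.01,0.7,0.004,-0.002,-0.011,0.012,0.01,1.4,0.004,-0.002,-0.011,0.012,0.01,2,0.004,-0.002,-0.011,0.012,0.01,2.4,0.004,-0.002,-0.011,0.012,0.01,2.7,0.004,-0.002,-0.011,0.012,0.01,2.96,0.004,-0.002,-0.011,0.012,0.01,3.12,0.004,-0.002,-0.011,0.012,0.01,3.12,0.004,-0.002,-0.011,0.012,0.01,3.12,0.004,-0.002,-0.011]'; python3 - <<'E'
from h import *
print(delta(grasp(103,-1)),manip.state()['joints'])
T=tool(); im=manip.camera('wrist')[:,:,::-1].copy(); cv2.imwrite('pics/w1.png',im)
for a in (104,140): print(proj('wrist',mouth+a*ax,T))
E
```

```text
clock: 4.48
ee_pos: [461.1, 20.6, 194.7]
tool_rot: [-2.53, 0.063, -0.018]
ft_force: [-0.1, -0.3, -0.5]
gripper_width: 0.997
grip_force: 0.0
(array([-0.3,  0.1, -0. ]), array([-0.   ,  0.001, -0.001])) [-0.46900794  0.31503683  1.84905475  0.57385468  1.30425405  0.90365696]
[277.60725634 289.82939851]
[277.76649563 346.99216288]
```

View pics/w1.png

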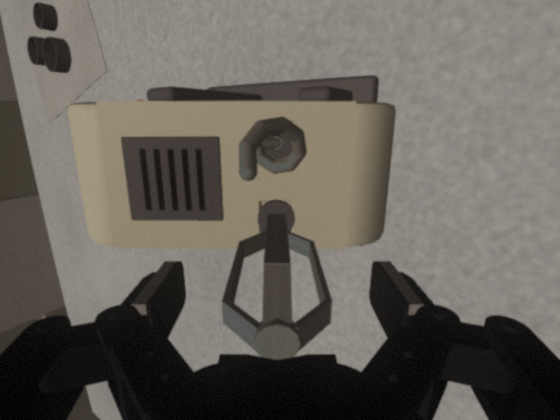

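```bash
python3 - <<'E'
from h import *
T=tool()
for e in(0,-4):
  for l in (0,1.2): print(e,l,[proj('wrist',mouth+(a+e)*ax+l*ey,T).round(1) for a in (4,140)], 'hookcollar',proj('wrist',mouth-58*ey+(4+e)*ax+l*ey,T).round(1))
im=cv2.imread('pics/w1.png')[190:365,205:350]
cv2.imwrite('pics/w1z.png',cv2.convertScaleAbs(cv2.resize(im,None,fx=3.4,fy=3.4,interpolation=cv2.INTER_CUBIC),alpha=1.8))
E
```

```text
0 0 [array([277.2, 219.9]), array([277.5, 346.9])] hookcollar [277.2 140.1]
0 1.2 [array([277.2, 221.4]), array([277.5, 349.9])] hookcollar [277.2 141.9]
-4 0 [array([277.2, 218.2]), array([277.5, 338.8])] hookcollar [277.2 139.7]
-4 1.2 [array([277.2, 219.8]), array([277.5, 341.8])] hookcollar [277.2 141.5]
```

View pics/w1z.png

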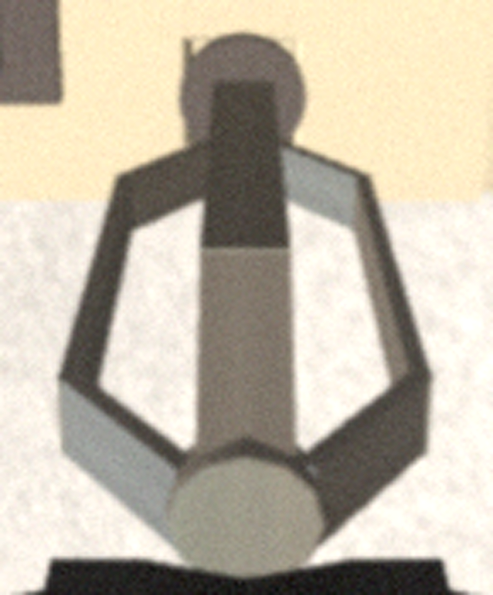

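Collar at ≈(276.5,218.2) and cap at (277.6,341.5): the lateral position is good, and the beater sits about 3–4 mm lower along its axis. I'll advance 3 mm and close.

```bash
python3 shift.py '[0,0,0.06,0,0,0,0,0,0.06,0,0,0]' >/dev/null; python3 shift.py '[0,0,0,0,0,0,0,0,0,0,0,0,0,0,0,0,0,0,0,0,0,0,0,0,0,0,0,0,0,0,0,0,0,0,0,0,0,0,0,0,0,0,0,0,0,0,0,0,0,0,0,0,0,0,0,0,0,0,0,0]' 0 65; python3 -c "
from h import *
s=manip.state();T=tool(s);print(T[:3,:3].T@s['ft_force'],T[:3,:3].T@s['ft_torque'],delta(grasp(100,-1)))"
```

```text
clock: 5.53
ee_pos: [461.4, 22.2, 192.7]
tool_rot: [-2.53, 0.064, -0.019]
ft_force: [0.2, -2.6, 5.7]
gripper_width: 0.484
grip_force: 65.1
[ 0.37154162 -1.18387604 -6.18305613] [ 0.02156911 -0.19772996  0.0231597 ] (array([-0.5,  0.2,  0.3]), array([-0.   , -0.001, -0.002]))
```

```bash
cat > f.py <<'E'
from h import *
s=manip.state();T=tool(s);G=grasp(100,-1);D=np.linalg.inv(G)@T
print('t',round(s['clock'],2),'F',(T[:3,:3].T@s['ft_force']).round(1),'M',(T[:3,:3].T@s['ft_torque']).round(2),'pos',D[:3,3].round(2),'rot',np.degrees(R.from_matrix(D[:3,:3]).as_rotvec()).round(1),'w',round(s['gripper_width'],3),'gf',round(s['grip_force'],1))
E
python3 shift.py '[0,0,-0.02,0,0,0,0,0,-0.02,0,0,0,0,0,-0.02,0,0,0]' >/dev/null; python3 f.py; python3 shift.py '[0,0,-0.014,0,0,0,0,0,-0.014,0,0,0,0,0,-0.014,0,0,0]' >/dev/null; python3 f.py
```

```text
t 5.78 F [ 0.5 -0.2  0.9] M [-0.    0.18 -0.02] pos [ 0.11 -0.16 -0.64] rot [ 0.  -0.   0.1] w 0.486 gf 65.8
t 6.03 F [-0.2 -0.2  2.8] M [0.04 0.08 0.02] pos [-0.04 -0.15 -1.31] rot [ 0.  -0.   0.1] w 0.493 gf 66.0
```

```bash
for i in 1 2; do python3 shift.py '[0,0,-0.014,0,0,0,0,0,-0.014,0,0,0,0,0,-0.014,0,0,0]' >/dev/null; python3 f.py;done
```

```text
t 6.28 F [ 1.1 -0.2  8.8] M [-0.08  0.29 -0.02] pos [-0.23 -0.16 -1.56] rot [ 0.1 -0.1  0.2] w 0.485 gf 67.3
t 6.53 F [ 2.4 -0.4 13.1] M [-0.2   0.54 -0.  ] pos [-0.43 -0.15 -1.65] rot [ 0.1 -0.1  0.2] w 0.487 gf 68.0
```

```bash
python3 shift.py '[0,0,0,0,0,-0.02,0,0,0,0,0,-0.04,0,0,0,0,0,-0.06,0,0,0,0,0,-0.06]' >/dev/null; python3 f.py; python3 shift.py '[0,0,0,0,0,-0.02,0,0,0,0,0,-0.04,0,0,0,0,0,-0.06,0,0,0,0,0,-0.06]' >/dev/null; python3 f.py
```

```text
t 6.87 F [ 1.2 -0.4 13.3] M [-0.15  0.5   0.03] pos [-0.47 -0.22 -1.68] rot [ 0.1 -0.1 -3.3] w 0.484 gf 68.3
t 7.2 F [ 2.3 -0.7 13.1] M [-0.15  0.47  0.01] pos [-0.52 -0.32 -1.68] rot [ 0.1 -0.1 -6.7] w 0.485 gf 68.3
```

Converted, -0.4 mm is -0.008.

```bash
python3 shift.py '[0,0,-0.008,0,0,-0.02,0,0,-0.008,0,0,-0.04,0,0,-0.008,0,0,-0.05,0,0,-0.008,0,0,-0.05]' >/dev/null; python3 f.py; for i in 1 2; do python3 shift.py '[0,0,0,0,0,-0.02,0,0,0,0,0,-0.04,0,0,0,0,0,-0.05,0,0,0,0,0,-0.05]' >/dev/null; python3 f.py;done
```

```text
t 7.53 F [ 3.1 -1.  15.4] M [-0.24  0.6   0.02] pos [-0.68 -0.37 -1.73] rot [ 0.1 -0.1 -9.5] w 0.493 gf 68.0
t 7.87 F [ 3.4 -0.6 15.7] M [-0.19  0.6   0.13] pos [-0.65 -0.44 -1.77] rot [  0.1  -0.1 -12.4] w 0.485 gf 68.0
t 8.2 F [ 3.2 -0.4 14. ] M [-0.16  0.57  0.05] pos [-0.67 -0.48 -1.8 ] rot [  0.1  -0.1 -15.3] w 0.484 gf 68.0
```

```bash
for i in 1 2 3; do python3 shift.py '[0,0,0,0,0,-0.02,0,0,0,0,0,-0.04,0,0,0,0,0,-0.05,0,0,0,0,0,-0.05]' >/dev/null; python3 f.py;done
```

```text
t 8.53 F [ 2.8 -0.5 15. ] M [-0.15  0.59  0.05] pos [-0.64 -0.52 -1.83] rot [  0.1  -0.1 -18.2] w 0.486 gf 68.1
t 8.87 F [ 2.5 -0.7 14.2] M [-0.16  0.55  0.03] pos [-0.64 -0.57 -1.86] rot [  0.2  -0.1 -21. ] w 0.489 gf 68.1
t 9.2 F [ 2.4 -1.5 14.6] M [-0.14  0.55  0.07] pos [-0.63 -0.63 -1.9 ] rot [  0.2  -0.1 -23.9] w 0.487 gf 68.1
```

```bash
for i in 1 2 3; do python3 shift.py '[0,0,0,0,0,-0.02,0,0,0,0,0,-0.04,0,0,0,0,0,-0.05,0,0,0,0,0,-0.05]' >/dev/null; python3 f.py;done; python3 - <<'E'
from h import *
cv2.imwrite('pics/w2.png',manip.camera('wrist')[:,:,::-1])
E
```

```text
t 9.53 F [ 2.1 -0.8 13. ] M [-0.09  0.55  0.04] pos [-0.62 -0.68 -1.96] rot [  0.2  -0.1 -26.8] w 0.482 gf 68.2
t 9.87 F [ 2.  -0.7 12.5] M [-0.08  0.54  0.03] pos [-0.65 -0.73 -2.02] rot [  0.2  -0.1 -29.6] w 0.487 gf 68.3
t 10.2 F [ 2.1 -0.8 12.1] M [-0.11  0.55  0.04] pos [-0.64 -0.75 -2.08] rot [  0.2  -0.1 -32.5] w 0.488 gf 68.3
```

```bash
for i in 1 2; do python3 shift.py '[0,0,-0.008,0,0,-0.02,0,0,-0.008,0,0,-0.03,0,0,-0.008,0,0,-0.04,0,0,-0.008,0,0,-0.04]' >/dev/null; python3 f.py;done
```

```text
t 10.58 F [ 2.8 -0.4 13. ] M [-0.14  0.57  0.05] pos [-0.72 -0.78 -2.28] rot [  0.2  -0.1 -34.8] w 0.486 gf 68.2
t 10.92 F [ 2.4 -0.7  7.7] M [0.02 0.49 0.02] pos [-0.29 -0.77 -3.34] rot [  0.2  -0.  -37.1] w 0.483 gf 68.8
```

The tool moved 1 mm outward and the force dropped to 7.7 N at 37°, so the pin has probably found its slot. I'll stop turning and pull straight.

```bash
for i in 1 2 3; do python3 shift.py '[0,0,-0.01,0,0,0,0,0,-0.014,0,0,0,0,0,-0.014,0,0,0]' >/dev/null; python3 f.py;done
```

```text
t 11.17 F [ 2.1 -1.3  6.2] M [ 0.16  0.39 -0.03] pos [-0.13 -0.74 -4.27] rot [  0.1  -0.  -37.1] w 0.488 gf 69.0
t 11.42 F [ 2.  -1.4  5.2] M [ 0.07  0.4  -0.05] pos [-0.04 -0.66 -5.12] rot [  0.1  -0.  -37.1] w 0.487 gf 69.0
t 11.67 F [ 2.6 -1.6  5.8] M [ 0.22  0.46 -0.03] pos [ 0.07 -0.54 -6.04] rot [  0.1  -0.  -37.1] w 0.484 gf 69.1
```

```bash
python3 shift.py '[0,0,-0.02,0,0,0,0,0,-0.04,0,0,0,0,0,-0.06,0,0,0,0,0,-0.06,0,0,0]' >/dev/null; python3 f.py; python3 - <<'E'
from h import *
cv2.imwrite('pics/w3.png',manip.camera('wrist')[:,:,::-1])
a,b=cv2.imread('pics/w2.png'),cv2.imread('pics/w3.png')
# whole beater front incl cap, then collar/mouth
for box in((300,375,225,330),(200,235,255,300)):
    t=a[box[0]:box[1],box[2]:box[3]];r=cv2.matchTemplate(b,t,cv2.TM_CCOEFF_NORMED);_,m,_,l=cv2.minMaxLoc(r);print(m,l[0]-box[2],l[1]-box[0])
c=np.vstack([np.hstack([cv2.convertScaleAbs(i[190:390,150:405],alpha=1.6) for i in(a,b)])]);cv2.imwrite('pics/cmp.png',cv2.resize(c,(800,314)))
E
```

```text
t 12.0 F [ 1.2 -1.8 -1.5] M [0.25 0.17 0.01] pos [ 0.54 -0.1  -9.82] rot [ -0.    0.  -37.1] w 0.484 gf 69.8
0.996109664440155 0 0
0.951978325843811 -1 -1
```

View pics/cmp.png

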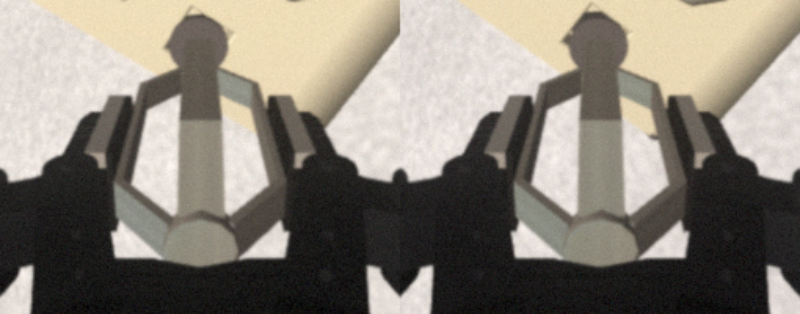

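Left and right views match with 0 px shift at the cap (201,240), so the beater hasn't slipped in the fingers and its collar is lifting off the boss. I'll draw it out.

Converted, -50 mm is -1, -60 mm is -1.2.

```bash
python3 shift.py '[0,0,-0.08,0,0,0,0,0,-0.18,0,0,0,0,0,-0.28,0,0,0,0,0,-0.38,0,0,0,0,0,-0.5,0,0,0,0,0,-0.64,0,0,0,0,0,-0.8,0,0,0,0,0,-1,0,0,0,0,0,-1.2,0,0,0,0,0,-1.2,0,0,0]' >/dev/null; python3 f.py; python3 - <<'E'
from h import *
b=cv2.imread('pics/w2.png');n=manip.camera('wrist')[:,:,::-1]
t=b[300:375,225:330];r=cv2.matchTemplate(n,t,cv2.TM_CCOEFF_NORMED);_,m,_,l=cv2.minMaxLoc(r);print(m,l[0]-225,l[1]-300)
s=manip.state();T=tool();print(T.round(2),s['joints'])
# upright-tool target, minimal rotation from now: hold beater vertical
z=T[:3,2];zt=np.array([0,0,-1.]);v=np.cross(z,zt);q=R.from_rotvec(v/np.linalg.norm(v)*np.arccos(z@zt)).as_matrix()@T[:3,:3]
print(np.degrees(np.arctan2(q[1,0],q[0,0])))
for p in ([457.5,-292.5,320],[457.5,-292.5,150]):
    D=np.eye(4);D[:3,:3]=q;D[:3,3]=p;print(delta(D))
E
```

```text
t 12.88 F [0.3 1.  0.2] M [-0.38 -0.25  0.03] pos [  1.57   0.38 -71.79] rot [ -0.2   0.2 -37.2] w 0.487 gf 73.7
0.9953944683074951 0 0
[[ 8.2000e-01  5.7000e-01  3.0000e-02  4.5996e+02]
 [ 4.5000e-01 -6.8000e-01  5.7000e-01 -1.8650e+01]
 [ 3.5000e-01 -4.5000e-01 -8.2000e-01  2.5011e+02]
 [ 0.0000e+00  0.0000e+00  0.0000e+00  1.0000e+00]] [-0.54014269  0.26418478  1.7493076   0.53401631  1.46134932  0.2807818 ]
34.316894978938734
(array([-102.2,  153.8, -213.9]), array([-0.484, -0.37 , -0.   ]))
(array([-161.3,  231.2,  -74.5]), array([-0.484, -0.37 , -0.   ]))
```

Converted, 72 mm is 1.44, -70 mm is -1.4.

```bash
python3 shift.py '[-0.2,0.3,-0.5,0,0,0,-0.5,0.76,-1.1,-0.08,-0.06,0,-0.74,1.12,-1.54,-0.15,-0.11,0,-0.96,1.44,-1.98,-0.22,-0.17,0,-1.18,1.76,-2.44,-0.29,-0.22,0,-1.4,2.1,-2.92,-0.36,-0.27,0,-1.62,2.42,-3.38,-0.42,-0.32,0,-1.84,2.76,-3.82,-0.484,-0.37,0,-2.04,3.08,-4.28,-0.484,-0.37,0,-2.04,3.08,-4.28,-0.484,-0.37,0]'; cat > d.py <<'E'
from h import *
T=tool();z=T[:3,2];zt=np.array([0,0,-1.]);v=np.cross(z,zt);q=R.from_rotvec(v/np.linalg.norm(v)*np.arccos(min(1,z@zt))).as_matrix()@T[:3,:3]
for h in (320,150):
    D=np.eye(4);D[:3,:3]=q;D[:3,3]=[457.5,-292.5,h];print(delta(D),T[:3,3])
E
python3 d.py
```

```text
clock: 13.77
ee_pos: [458.5, -295.3, 320.1]
tool_rot: [2.999, 0.926, -0.002]
ft_force: [0.3, -0.5, -0.6]
gripper_width: 0.484
grip_force: 73.7
(array([ 0.8, -2.9,  0.1]), array([ 0.003,  0.002, -0.   ])) [ 458.49160694 -295.33242976  320.07680321]
(array([  1.1,  -3.3, 170.1]), array([ 0.003,  0.002, -0.   ])) [ 458.49160694 -295.33242976  320.07680321]
```

```bash
python3 shift.py '[0.02,-0.06,0.4,0.003,0.002,0,0.02,-0.06,0.9,0.003,0.002,0,0.02,-0.06,1.4,0.003,0.002,0,0.02,-0.06,1.9,0.003,0.002,0,0.02,-0.06,2.3,0.003,0.002,0,0.02,-0.06,2.7,0.003,0.002,0,0.02,-0.06,2.96,0.003,0.002,0,0.02,-0.06,3.14,0.003,0.002,0,0.02,-0.06,3.2,0.003,0.002,0,0.02,-0.06,3.2,0.003,0.002,0]'; python3 d.py; python3 f.py
```

```text
clock: 14.6
ee_pos: [455.7, -287.5, 157.8]
tool_rot: [-2.994, -0.926, 0.003]
ft_force: [-0.2, 0.1, -0.8]
gripper_width: 0.487
grip_force: 73.7
(array([  -1.2,    3.8, -162.2]), array([-0.008, -0.001, -0.   ])) [ 455.68005892 -287.52505471  157.80284388]
(array([-1.3,  5.2,  7.8]), array([-0.008, -0.001, -0.   ])) [ 455.68005892 -287.52505471  157.80284388]
t 14.6 F [-0.1 -0.2  0.8] M [-0.01  0.04  0.02] pos [   9.96  273.42 -149.38] rot [-33.3 -11.5 -35.9] w 0.487 gf 73.7
```

```bash
python3 shift.py '[0,0,0.04,0,0,0,0,0,0.08,0,0,0,0,0,0.12,0,0,0,0,0,0.12,0,0,0]'; python3 f.py; for i in 1 2 3; do python3 shift.py '[0,0,0.02,0,0,0,0,0,0.03,0,0,0,0,0,0.03,0,0,0]'|grep ee_p;python3 f.py;done
```

```text
clock: 14.93
ee_pos: [456.3, -288.2, 152.9]
tool_rot: [-2.996, -0.927, 0.001]
ft_force: [-0.1, -0.2, -1.3]
gripper_width: 0.487
grip_force: 73.7
t 14.93 F [-0.2  0.1  1.3] M [-0.01 -0.06  0.01] pos [  10.58  276.71 -145.72] rot [-33.4 -11.4 -36. ] w 0.487 gf 73.7
ee_pos: [456.1, -288.1, 151.2]
t 15.18 F [ 0.4 -0.8  1.2] M [-0.04 -0.01  0.01] pos [  10.43  277.64 -144.27] rot [-33.4 -11.4 -36. ] w 0.487 gf 73.7
ee_pos: [456.1, -288.0, 149.5]
t 15.43 F [ 0.2 -0.5  0.7] M [0.01 0.01 0.05] pos [  10.37  278.55 -142.85] rot [-33.4 -11.4 -36. ] w 0.486 gf 73.7
ee_pos: [456.0, -288.0, 148.0]
t 15.68 F [-1.   0.7  1.4] M [-0.02  0.    0.  ] pos [  10.35  279.42 -141.58] rot [-33.4 -11.4 -36. ] w 0.489 gf 73.7
```

Converted, 4.5 mm is 0.09, 4 mm is 0.08.

```bash
python3 shift.py '[-0.02,0.04,0,0,0,0,-0.02,0.08,0,0,0,0,-0.02,0.09,0,0,0,0,-0.02,0.09,0,0,0,0]'|grep ee_p; for i in 1 2 3; do python3 shift.py '[0,0,0.014,0,0,0,0,0,0.02,0,0,0,0,0,0.02,0,0,0]'|grep ee_p;python3 f.py;done
```

```text
ee_pos: [458.1, -292.7, 148.1]
ee_pos: [457.7, -292.2, 147.0]
t 16.27 F [0.7 0.7 1.2] M [-0.01 -0.02 -0.  ] pos [  12.21  283.41 -143.14] rot [-33.4 -11.4 -36. ] w 0.484 gf 73.7
ee_pos: [457.7, -292.2, 146.0]
t 16.52 F [-0.4 -1.1  1. ] M [ 0.03 -0.01  0.04] pos [  12.24  283.97 -142.34] rot [-33.4 -11.4 -36. ] w 0.486 gf 73.7
ee_pos: [457.9, -292.3, 145.7]
t 16.77 F [-1.  -1.2 -3.9] M [ 0.35 -0.09 -0.02] pos [  12.41  284.2  -142.12] rot [-33.4 -11.4 -36. ] w 0.487 gf 74.4
```

Touched down at TCP z=145.7, which puts the foot on the crock floor. Release.

```bash
python3 shift.py '[0,0,0,0,0,0,0,0,0,0,0,0,0,0,0,0,0,0,0,0,0,0,0,0,0,0,0,0,0,0,0,0,0,0,0,0,0,0,0,0,0,0,0,0,0,0,0,0]' 1.0 20; python3 f.py; python3 - <<'E'
from h import *
n=manip.camera('wrist')[:,:,::-1];cv2.imwrite('pics/w4.png',n)
b=cv2.imread('pics/w2.png');t=b[325:365,250:305];r=cv2.matchTemplate(n,t,cv2.TM_CCOEFF_NORMED);_,m,_,l=cv2.minMaxLoc(r);print(m,l[0]-250,l[1]-325)
E
```

```text
clock: 17.43
ee_pos: [457.8, -292.3, 145.0]
tool_rot: [-2.995, -0.927, 0.002]
ft_force: [0.1, 0.1, 0.0]
gripper_width: 1.002
grip_force: 0.0
t 17.43 F [ 0.1 -0.  -0. ] M [ 0.   -0.02 -0.03] pos [  12.35  284.59 -141.62] rot [-33.4 -11.4 -36. ] w 1.002 gf 0.0
0.8157674074172974 -13 -1
```

The cap moved only about 4 mm and nothing is touching the fingers, so I'll rise straight up.

The rows are not in the units I measure in: shifts go in units of 50 mm. I convert before sending: -150 mm is -3, -120 mm is -2.4.

```bash
python3 shift.py '[0,0,-0.1,0,0,0,0,0,-0.24,0,0,0,0,0,-0.44,0,0,0,0,0,-0.68,0,0,0,0,0,-1,0,0,0,0,0,-1.4,0,0,0,0,0,-1.9,0,0,0,0,0,-2.4,0,0,0,0,0,-3,0,0,0,0,0,-3,0,0,0]'; python3 f.py; python3 - <<'E'
from h import *
for n in('scene','top'): cv2.imwrite(f'pics/{n}9.png',manip.camera(n)[:,:,::-1])
d=cv2.absdiff(cv2.imread('pics/scene0.png'),cv2.imread('pics/scene9.png')).max(2)
m=(cv2.medianBlur(d,5)>25).astype('uint8')
n,_,st,c=cv2.connectedComponentsWithStats(m)
print([(s.tolist()) for s in st[1:] if s[4]>25])
for x in ([457.5,-292.5,105],[457.5,-292.5,184]):print(proj('scene',x),proj('top',x))
# fine registration of static things (crock lower wall, hook, tub, bowl, spoon) in scene view
a,b=(cv2.imread(f'pics/scene{k}.png') for k in'09')
for k,(x0,y0,x1,y1) in dict(crock=(228,148,268,172),hook=(284,174,308,226),tub=(203,250,252,310),bowl=(135,165,203,217),spoon=(370,315,460,370)).items():
    r=cv2.matchTemplate(b[y0-12:y1+12,x0-12:x1+12],a[y0:y1,x0:x1],cv2.TM_CCOEFF_NORMED);_,q,_,l=cv2.minMaxLoc(r);print(k,round(q,3),l[0]-12,l[1]-12)
E
```

```text
clock: 18.32
ee_pos: [461.0, -295.2, 302.7]
tool_rot: [2.997, 0.927, 0.01]
ft_force: [0.8, -0.8, 0.4]
gripper_width: 1.001
grip_force: 0.0
t 18.32 F [ 0.2  1.1 -0.4] M [-0.04  0.01 -0.03] pos [  15.66  196.39 -272.29] rot [-34.  -11.  -36.1] w 1.001 gf 0.0
[[209, 0, 59, 78, 2404], [429, 0, 74, 24, 872], [443, 0, 117, 162, 5141], [425, 41, 60, 63, 1465], [400, 75, 34, 49, 675], [239, 110, 15, 24, 202], [304, 155, 28, 58, 672]]
[246.4645143  134.40805816] [413.38799624 281.23797188]
[244.45959145 111.16831903] [423.31435645 282.22519309]
crock 0.993 0 0
hook 0.983 0 0
tub 0.994 0 0
bowl 0.994 0 0
spoon 0.991 0 0
```

```bash
python3 shift.py '[0,0,0,0,0,0,0,0,0,0,0,0,0,0,0,0,0,0,0,0,0,0,0,0,0,0,0,0,0,0,0,0,0,0,0,0]' >/dev/null; python3 - <<'E'
from h import *
n=manip.camera('scene')[:,:,::-1];o=cv2.imread('pics/scene9.png')
print(cv2.absdiff(n,o)[95:175,225:270].mean(), cv2.absdiff(n,o)[330:400,100:145].mean(), manip.state()['ft_force'])
print(manip.hand_in())
E
```

```text
3.5194444444444444 2.358306878306878 [ 0.12234283 -0.5020096   0.33608683]
the job is handed in; nothing more can be done
None
```

The beater is out of its socket and standing shank down in the crock, set down and released. The camera showed no movement of the hook, crock, bowl, tub or spoon, and the job was handed in at about 19 s, with no verdict returned.

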